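# Load the carving fixture, find its loose bolt and hold the bolt's cap open

## Task

Set the T-shaped carving blank into the matching pocket of the fixture board, fully home, flat and square, and let go of it. Then tap the three bolt heads on the rail from above, one after the other from the robot's left to its right, to find the loose one: it drops when pushed and stays down, the others do not give. Take that bolt's cap by its handle, lift it at least 40 degrees and finish while still holding it open so that the nut can be reached; never lift the other two caps, leave the blank in its pocket and everything else on the bench where it is.

Things in the scene. Friction and masses are not known exactly. Their poses are not given: they have to be found in the camera images.
- blank: the carving blank: pale wooden block, 44 high, T-like from above: a main part 56 wide (its x from -28 to 28) and 70 long (its y from -50 to 20), with a tongue 26 wide (x -13 to 13) going on to y = 50; about 0.11 kg. Origin: centre (of the full 56 x 100 outline) of the underside, z up, +y towards the tongue. Lies on the bench to the left or right of the fixture
- blank_grip (a point): point on the blank to grip at, across the 56 wide sides (fingers closing along the blank's x): 36 above its underside, 12 from its origin away from the tongue; fingertips reaching 19 past this point stay 5 above the pocket walls when the blank is seated
- fixture: the carving fixture, fixed to the bench: plywood board 250 (x) x 310 (y) x 12 thick, with the pocket on the half towards the robot and a dark steel rail with three bolts and caps on the far half. Origin at bench height; its x points away from the robot (yaw up to 0.2), y to the robot's left
- pocket (a point): centre of the pocket's floor, axes as the fixture's; 12 above the bench and 78 from the fixture origin towards the robot. The pocket has the blank's outline with 1.5 play all round, tongue recess towards +y; its dark wooden walls stand 12 above the floor and are 14 thick or more. The seated blank's origin and axes coincide with this point
- bolt_left (a joint): how far the bolt at the robot's left (fixture y = +100) of the rail has been pushed down, m: 0 at the start, a tight one gives at most about 1.5 mm, the loose one drops up to 7 mm under a push of some 2 N and stays down (any of the three may be the loose one)
- bolt_left_top (a point): centre of that bolt's top face: steel hexagon head 22 across its corners, its top 68 above the bench and 14 above its cap, through a square hole of which it stands; it moves with the bolt
- cap_left (a joint): opening angle of that bolt's hinged aluminium cap, rad: 0 shut, 1.2 fully open; turns about fixture y with the robot-side edge going up, 0.15 kg, falls shut from any angle when let go
- cap_left_bar (a point): middle of the cap's handle, a round steel bar 10 thick along fixture y, 50 clear between its two legs, 31 above the cap and 85 above the bench when shut; 42 nearer to the robot than the bolt; moves with the cap. The cap's hinge line (along fixture y) lies 84 beyond the shut bar (fixture x) and 33 below it
- bolt_mid (a joint): how far the bolt at the middle (y = 0) of the rail has been pushed down, m: 0 at the start, a tight one gives at most about 1.5 mm, the loose one drops up to 7 mm under a push of some 2 N and stays down (any of the three may be the loose one)
- bolt_mid_top (a point): centre of that bolt's top face: steel hexagon head 22 across its corners, its top 68 above the bench and 14 above its cap, through a square hole of which it stands; it moves with the bolt
- cap_mid (a joint): opening angle of that bolt's hinged aluminium cap, rad: 0 shut, 1.2 fully open; turns about fixture y with the robot-side edge going up, 0.15 kg, falls shut from any angle when let go
- cap_mid_bar (a point): middle of the cap's handle, a round steel bar 10 thick along fixture y, 50 clear between its two legs, 31 above the cap and 85 above the bench when shut; 42 nearer to the robot than the bolt; moves with the cap. The cap's hinge line (along fixture y) lies 84 beyond the shut bar (fixture x) and 33 below it
- bolt_right (a joint): how far the bolt at the robot's right (y = -100) of the rail has been pushed down, m: 0 at the start, a tight one gives at most about 1.5 mm, the loose one drops up to 7 mm under a push of some 2 N and stays down (any of the three may be the loose one)
- bolt_right_top (a point): centre of that bolt's top face: steel hexagon head 22 across its corners, its top 68 above the bench and 14 above its cap, through a square hole of which it stands; it moves with the bolt
- cap_right (a joint): opening angle of that bolt's hinged aluminium cap, rad: 0 shut, 1.2 fully open; turns about fixture y with the robot-side edge going up, 0.15 kg, falls shut from any angle when let go
- cap_right_bar (a point): middle of the cap's handle, a round steel bar 10 thick along fixture y, 50 clear between its two legs, 31 above the cap and 85 above the bench when shut; 42 nearer to the robot than the bolt; moves with the cap. The cap's hinge line (along fixture y) lies 84 beyond the shut bar (fixture x) and 33 below it
- offcut: bystander: a plain rectangular wood offcut, 50 x 105 x 40 high, about the size of the blank but without a tongue; origin at the centre of its underside, long side along its y
- finial: bystander: a small turned wooden finial 40 tall, 28 across, standing on a front corner of the fixture board; origin under its centre
- ring: bystander: a small wooden ring 34 across, 12 high, lying on the other front corner of the fixture board; origin under its centre
- figure: bystander: a turned wooden figure 134 tall, 56 across; origin under its centre
- mallet: bystander: a carver's mallet lying down, 270 long, dark head 60 x 110 x 60 high at its +x end; origin under the handle, 130 from the head's centre
- gouge: bystander: a carving gouge lying beyond the fixture, 244 long, 26 high, along its x; origin on the bench under the ferrule
- tape_measure: bystander: a black tape measure 75 x 45 x 65 high; origin under its centre
Mind the look-alikes: they are no part of the job. Leave any blue or green look-alike of the blank alone.

How it is judged:
On the way, in this order (a step that is already met when the one before it is completed fails the run):
1. the blank lies fully home in the pocket and is let go (z of blank in the frame of pocket between -0.003 and 0.003 m and horizontal distance between blank and pocket below 0.004 m and angle between blank's own z axis and vertical below 0.04 rad and angle between the y axis of blank and the y axis of pocket, either way round below 0.05 rad and contact force between the fingers and blank below 0.1 N), for 0.2 s.
2. then the bolt at the robot's left is tapped (more than 1 N) (contact force between the fingers and bolt_left above 1 N), for 0.02 s.
3. then the bolt at the middle is tapped (more than 1 N) (contact force between the fingers and bolt_mid above 1 N), for 0.02 s.
4. then the bolt at the robot's right is tapped (more than 1 N) (contact force between the fingers and bolt_right above 1 N), for 0.02 s.
At the end, for the whole second after the job is handed in: Blank in the pocket within 4 mm, 3 mm of the floor, 0.04 rad of level and 0.05 rad of square; the loose bolt is down over 4 mm, its cap open over 0.6 rad and carried by the fingers (over 0.2 N); the other two caps are shut (under 0.1 rad) (z of blank in the frame of pocket between -0.003 and 0.003 m and horizontal distance between blank and pocket below 0.004 m and angle between blank's own z axis and vertical below 0.04 rad and angle between the y axis of blank and the y axis of pocket, either way round below 0.05 rad and ((value of joint bolt_left above 0.004 m and value of joint cap_left above 0.6 rad and contact force between the fingers and cap_left above 0.2 N and value of joint each of cap_mid, cap_right below 0.1 rad) or (value of joint bolt_mid above 0.004 m and value of joint cap_mid above 0.6 rad and contact force between the fingers and cap_mid above 0.2 N and value of joint each of cap_left, cap_right below 0.1 rad) or (value of joint bolt_right above 0.004 m and value of joint cap_right above 0.6 rad and contact force between the fingers and cap_right above 0.2 N and value of joint each of cap_left, cap_mid below 0.1 rad))); the arm keeps its last pose, push and grip.
It fails at once if the cap of a bolt that has not dropped is lifted ((value of joint cap_left above 0.25 rad and value of joint bolt_left below 0.003 m) or (value of joint cap_mid above 0.25 rad and value of joint bolt_mid below 0.003 m) or (value of joint cap_right above 0.25 rad and value of joint bolt_right below 0.003 m)).
It fails at once if a bystander is moved by more than 3 cm (distance of any of offcut, finial, ring, figure, mallet, gouge, tape_measure from where it was at the start of the episode above 0.03 m).
It also fails if it takes over 64 s, if anything falls off the work surface, if the arm or the gripper's body presses on something with over 40 N, if the wrist force passes 120 N, or if a joint passes its speed limit or range.

## Robot

A 6-joint arm with a two-finger parallel gripper is mounted at the origin on the work surface. World frame = base frame: x ahead of the robot, y to its left, z up, the work surface at z = 0. Lengths are in m, angles in rad, forces in N, time in s.
With the tool pointing down it reaches from about 0.35 to 0.95 m from the base axis. Payload 17.4 kg.
Tool frame: the origin (TCP) lies midway between the tips of the shut fingers; the grasp point (between the pads) lies 19 mm behind it; z points along the fingers, y is the line along which they close (so a half turn about z gives the same grasp; the last joint's range is limited). The gripper opens to 93 mm and grips with 3 to 60 N. Pads are 15 mm wide; open, the fingers measure 128 mm over their backs; the gripper's body (75 mm by 188 mm) begins 65 mm behind the grasp point.
Start: joints at [1.08, 0.116, 1.442, -0, 1.584, -0.038], TCP at [0.295, 0.607, 0.197] pointing down, gripper open.
Joint ranges: [-2.83, 2.83], [-0.83, 2.19], [0.07, 2.5], [-1.14, 4.28], [0.01, 3], [-2.97, 2.97]. Speed limits (rad/s): [1.89, 1.89, 2.22, 3.14, 3.14, 3.14].

## Interface

Orientations are given as a 3x3 rotation matrix whose columns are the frame's x, y, z axes.
In Python, from station import ctrl, vision gives the robot as it stands.
- The arm moves only by the tool arm_command, never from a script. Its argument "motion" is a list that holds one entry, the list of rows, each a list of 4 numbers: the shift along the tool's x, y, z scaled (see below), then the turn about the tool's z scaled (see below). In form: [[[dx, dy, dz, roll], ...]]. A call has 1 to 12 rows; each row is the pose to reach, as a shift and turn from the pose commanded when the call began, along the tool's axes at that moment, turning the shorter way round; what a row does not reach only later rows make up. The controller multiplies each number of a shift by 120 mm and each number of a turn by 180 degrees. A row lasts 1/10 s, in which the tool goes at most 50 mm and 8.59 degrees, less where a joint would pass 70% of its speed; a pose out of reach is approached as far as the arm can. A call with a number of a shift or a turn outside -1 to 1 is refused whole. A call with a gripper value outside its range is refused whole. "jaw" is the opening, from -1 (shut) to 1 (fully open), set as the call begins (left out, the last holds). The fingers move at their own pace and stop on an object; the grip force is fixed at half the most. Time passes only in rows, so rows that repeat a pose let the fingers close. It gives the time, the measured TCP pose, the force, the opening and the grip force at its end, in the units of the state.
- ctrl.state(): the state, without advancing time (a new reading comes with each control period).
- vision.camera(name): name is "side" or "top" or "wrist"; returns a dict with "color" (400x640x3 uint8, red, green, blue), "depth" (400x640 float32, m along the optical axis (not along the pixel's ray), 0 where there is no reading), "vfov" (degrees; the focal length in pixels is half the picture's height over the tangent of half this angle, whatever the lens; pixels are square), "cx", "cy" (the principal point, pixels), "R" (3x3) and "t" (3): a world point X has camera coordinates R X + t. Camera axes: x right, y down, z forward; pixel columns grow to the right and rows downward; lengths in m; the calibration is good to about 2 mm. A picture is of the moment at which its call begins.
- ctrl.sign_off(): hands the job in; it is judged then, once.
The state is a dict: "clock": time; "q": joint angles; "qd": joint speeds; "effort": joint torques, N m; "eef_pos": TCP position; "eef_rot": TCP orientation; "wrist_force": force on the tool from outside, world axes, zero at the start; "wrist_torque": the same for the moment, N m; "width": finger opening in m; "gripper_force": force on a finger pad.
Only numpy, scipy, OpenCV 4.12 (cv2) and the standard library are available. Lean on these libraries where they do the work, as an engineer would, in place of code of your own. Each camera call takes 0.05 s, during which the arm holds its last target. There are 200 camera calls.

## Working session

There is one attempt and no reset: what is moved stays moved. The work goes in short steps, Python scripts to look and compute and a tool call to move; the robot and the scene stay as the last step left them, time stands still between calls to the robot, and variables do not carry over. Pictures are saved under pics/ and viewed, at most 10 in all, crops included, and the job is handed in when it is done.

Besides the shell and the picture viewer there is one more tool, called after "Call:" as name(argument=value, ...) on one line, values as JSON. arm_command: Moves the arm, as the interface text tells. Its arguments: {"type":"object","properties":{"motion":{"type":"array"},"jaw":{"type":"number"}},"required":["motion"]}

```bash
mkdir -p pics; ls; cat > h.py <<'E'
import numpy as np,cv2
from station import ctrl,vision
def K(c):
    f=c["color"].shape[0]/2/np.tan(np.radians(c["vfov"])/2); return f,c["cx"],c["cy"]
def ray(c,u,v):
    f,cx,cy=K(c);R=np.array(c["R"]);t=np.array(c["t"])
    return -R.T@t, R.T@np.array([(u-cx)/f,(v-cy)/f,1.])
def onz(c,u,v,z):
    o,d=ray(c,u,v); return o+d*(z-o[2])/d[2]
def cloud(c):
    f,cx,cy=K(c);h,w=c["depth"].shape;u,v=np.meshgrid(np.arange(w),np.arange(h));d=c["depth"]
    P=np.stack([(u-cx)/f*d,(v-cy)/f*d,d],-1)
    return (P-np.array(c["t"]))@np.array(c["R"])
def proj(c,X):
    f,cx,cy=K(c);p=np.array(c["R"])@X+np.array(c["t"]);return p[0]/p[2]*f+cx,p[1]/p[2]*f+cy
def save(c,n,crop=None,s=1):
    im=c["color"][...,::-1]
    if crop: a,b,e,d=crop; im=im[b:d,a:e]
    cv2.imwrite("pics/"+n+".png",cv2.resize(im,None,fx=s,fy=s,interpolation=cv2.INTER_CUBIC))
E
python3 - <<'E'
from h import *
import pickle
for n in ["top","side","wrist"]:
    c=vision.camera(n);pickle.dump(c,open(n+".pkl","wb"));save(c,n)
    print(n,c["vfov"],-np.array(c["R"]).T@c["t"],np.array(c["R"])[2])
print(ctrl.state())
E
```

```text
pics
top 55.02135658886593 [ 4.46492593e-01 -7.04742542e-05  1.41512527e+00] [ 0.10738292  0.00715842 -0.99419197]
side 46.167144040809184 [ 0.2761402  -1.02010082  0.95291505] [ 0.22676831  0.74822032 -0.62349217]
wrist 63.66491247681287 [0.22501553 0.64109669 0.38461782] [ 0.25042345 -0.12232357 -0.96037755]
{'clock': 0.15, 'q': array([ 1.08018984e+00,  1.16337075e-01,  1.44211341e+00,  1.95076759e-05,
        1.58406865e+00, -3.77879355e-02]), 'qd': array([-0.00075883, -0.00039532, -0.0019963 ,  0.00037402,  0.00069143,
       -0.00032503]), 'effort': array([ 1.70707041e-03, -7.21755838e+01, -6.22950768e+01,  7.80915865e-02,
        2.24572839e-02, -1.78487316e-06]), 'eef_pos': array([0.29521405, 0.60679706, 0.19639992]), 'eef_rot': array([[-8.99217650e-01,  4.37501328e-01, -4.53729042e-04],
       [ 4.37501560e-01,  8.99217289e-01, -8.08013741e-04],
       [ 5.44939148e-05, -9.25087381e-04, -9.99999571e-01]]), 'wrist_force': array([-0.45519061, -0.32245948, -0.11354124]), 'wrist_torque': array([-0.00202863,  0.0213163 ,  0.01917893]), 'gripper_force': 0.0, 'width': 0.09291340893914152}
```

View pics/top.png

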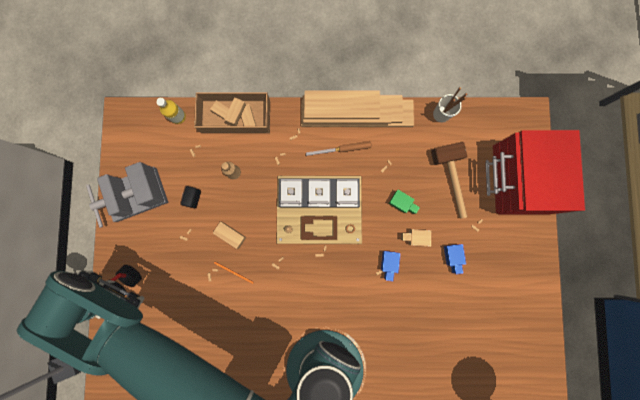

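View pics/side.png

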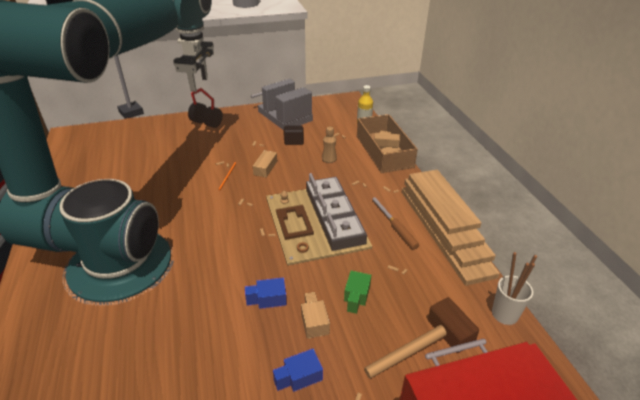

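The pale blank is at top-view (418,237) with its tongue to the left. The other candidates are the offcut (228,235), which has no tongue, the green one (405,202), and the blue ones (390,264) and (456,258). Only the pale T at (418,237) fits, so I'll confirm it in a crop and measure.

```bash
python3 - <<'E'
from h import *
import pickle
c=pickle.load(open("top.pkl","rb"));save(c,"crop1",(270,165,480,285),3.8)
P=cloud(c)
im=c["color"].astype(int)
for n,(u,v) in dict(blank=(420,237),tongue=(407,237),offcut=(228,235),wall=(305,228),floor=(320,228),board=(290,240),finl=(289,229),ring=(350,229),cap=(320,203),bolt=(319,191),bench=(350,270)).items(): print(n,P[v,u].round(4),im[v,u])
print("corners",[onz(c,u,v,.012)[:2].round(3) for u,v in [(277,243),(362,243)]])
for u in(291,319,347): print(onz(c,u,191,.068)[:2].round(3))
s=pickle.load(open("side.pkl","rb"))
for u,v in [(325,185),(335,204),(347,227)]: print(cloud(s)[v,u].round(3))
print(P[237,400:436,2].round(3))
E
```

```text
blank [ 0.4637 -0.3396  0.0439] [236 197 136]
tongue [ 0.4634 -0.293   0.0466] [225 180 123]
offcut [0.4675 0.3435 0.0421] [230 187 128]
wall [0.4947 0.0703 0.0153] [201 171 117]
floor [0.495  0.0158 0.0138] [216 184 125]
board [0.451  0.1248 0.0101] [218 184 125]
finl [0.4895 0.125  0.0538] [195 152 106]
ring [ 0.492  -0.0937  0.0099] [221 187 127]
cap [0.5796 0.0154 0.0821] [186 178 170]
bolt [0.6241 0.0194 0.0649] [198 190 184]
bench [ 0.3435 -0.094  -0.0019] [174 115  72]
corners [array([0.44 , 0.172]), array([ 0.441, -0.137])]
[0.623 0.118]
[0.624 0.019]
[ 0.624 -0.08 ]
[0.623 0.111 0.061]
[0.624 0.008 0.065]
[ 0.63  -0.089  0.056]
[ 1.000e-03  1.800e-02  3.600e-02  4.500e-02  4.800e-02  4.300e-02
  4.700e-02  4.700e-02  4.800e-02  4.300e-02  4.400e-02  3.900e-02
  4.200e-02  4.600e-02  4.700e-02  1.415e+00  4.500e-02  4.100e-02
  4.800e-02  4.300e-02  4.400e-02  4.100e-02  4.100e-02  4.400e-02
  4.300e-02  4.900e-02  4.600e-02  4.900e-02  4.800e-02  4.200e-02
  4.200e-02  4.000e-03 -1.000e-03 -0.000e+00  4.000e-03  5.000e-03]
```

View pics/crop1.png

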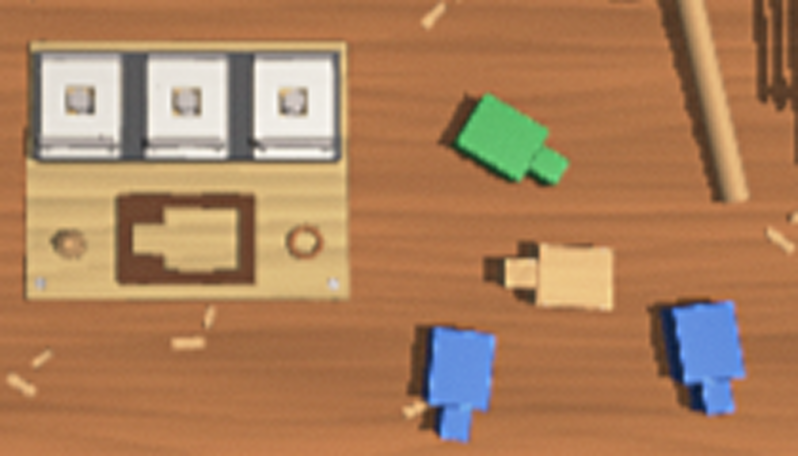

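The crop confirms the pale T-block with its tongue to the left (+y), and the fixture's pocket at top-view (320,228). I'll move over the fixture with the fingers turned to close along world x.

Call:
arm_command(motion=[[[-1,-1,0,0.356],[-1,-1,0,0.356],[-1,-1,0,0.356],[-1,-1,0,0.356],[-1,-1,0,0.356],[-1,-1,0,0.356],[-1,-1,0,0.356],[-1,-1,0,0.356],[-1,-1,0,0.356]]], jaw=1)

```text
clock: 1.05
eef_pos: [0.3507, 0.4465, 0.1967]
eef_rot: [[0.002, 1.0, -0.0], [1.0, -0.002, -0.0], [-0.0, -0.0, -1.0]]
wrist_force: [0.4, -0.2, -0.1]
width: 0.0928
gripper_force: 0.0
```

Call:
arm_command(motion=[[[-1,1,-0.4,0],[-1,1,-0.4,0],[-1,1,-0.4,0],[-1,1,-0.4,0],[-1,1,-0.4,0]]])

```text
clock: 1.55
eef_pos: [0.4728, 0.3244, 0.2459]
eef_rot: [[0.001, 1.0, 0.001], [1.0, -0.001, 0.0], [0.0, 0.001, -1.0]]
wrist_force: [0.7, 0.4, 0.5]
width: 0.093
gripper_force: 0.0
```

Call:
arm_command(motion=[[[-1,0,0,0],[-1,0,0,0],[-1,0,0,0],[-1,0,0,0]]])

```text
clock: 1.95
eef_pos: [0.4703, 0.2049, 0.245]
eef_rot: [[0.0, 1.0, 0.0], [1.0, -0.0, -0.0], [-0.0, 0.0, -1.0]]
wrist_force: [1.3, 0.4, -0.4]
width: 0.0928
gripper_force: 0.0
```

Call:
arm_command(motion=[[[-0.9,0,0,0],[-0.9,0,0,0],[-0.9,0,0,0],[-0.9,0,0,0],[-0.9,0,0,0]]])

```text
clock: 2.45
eef_pos: [0.4706, 0.0998, 0.2448]
eef_rot: [[-0.001, 1.0, -0.0], [1.0, 0.001, 0.0], [0.0, -0.0, -1.0]]
wrist_force: [-0.1, 0.1, 0.1]
width: 0.0933
gripper_force: 0.0
```

```bash
python3 - <<'E'
from h import *
import pickle
s=ctrl.state();print(s["clock"],s["eef_pos"],s["eef_rot"].round(4),s["q"].round(2))
c=vision.camera("wrist");pickle.dump(c,open("w1.pkl","wb"));save(c,"w1",None,1.25)
E
```

```text
2.45 [0.47061272 0.09977422 0.24477699] [[-9.e-04  1.e+00 -3.e-04]
 [ 1.e+00  9.e-04  4.e-04]
 [ 4.e-04 -3.e-04 -1.e+00]] [ 0.16 -0.32  1.77  0.    1.69  0.15]
```

View pics/w1.png

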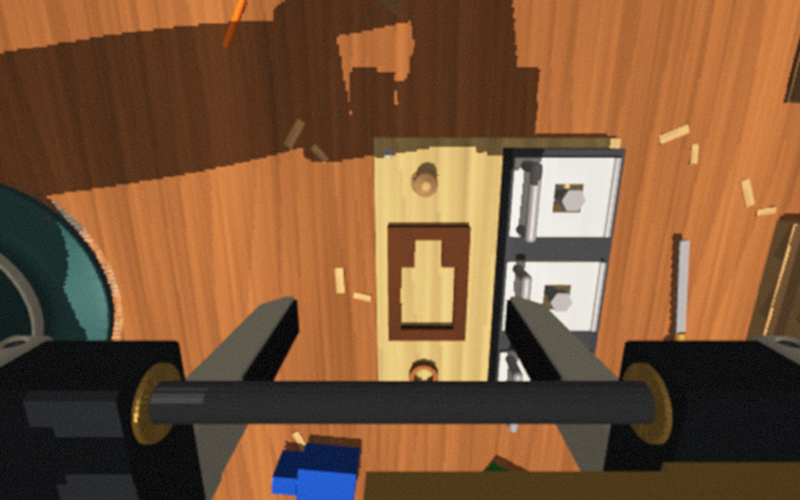

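The wrist view shows the pocket at (428,282) displayed, the finial at (425,180), the ring at (424,370), and the bars and bolts at right (bolt heads at (572,200) and (560,299)). Next I'll take a second wrist view, then two of the blank.

Call:
arm_command(motion=[[[-0.8,0,0,0],[-0.8,0,0,0],[-0.8,0,0,0],[-0.8,0,0,0],[-0.8,0,0,0]]])

```text
clock: 3.0
eef_pos: [0.4707, 0.0039, 0.2449]
eef_rot: [[-0.001, 1.0, -0.0], [1.0, 0.001, 0.0], [0.0, -0.0, -1.0]]
wrist_force: [-0.2, 0.1, -0.6]
width: 0.0931
gripper_force: 0.0
```

```bash
python3 - <<'E'
from h import *
import pickle
c=vision.camera("wrist");pickle.dump(c,open("w2.pkl","wb"))
E
```

Call:
arm_command(motion=[[[-1,0,0,0],[-1,0,0,0],[-1,0,0,0],[-1,0,0,0]]])

```text
clock: 3.45
eef_pos: [0.4707, -0.1184, 0.2447]
eef_rot: [[0.001, 1.0, -0.001], [1.0, -0.001, -0.0], [-0.0, -0.001, -1.0]]
wrist_force: [-0.0, 0.4, -0.2]
width: 0.0929
gripper_force: 0.0
```

Call:
arm_command(motion=[[[-0.8,0,0,0],[-0.8,0,0,0],[-0.8,0,0,0],[-0.8,0,0,0],[-0.8,0,0,0]]])

```text
clock: 3.95
eef_pos: [0.4709, -0.2118, 0.245]
eef_rot: [[-0.001, 1.0, 0.0], [1.0, 0.001, 0.0], [0.0, 0.0, -1.0]]
wrist_force: [-0.6, 0.5, 0.5]
width: 0.0927
gripper_force: 0.0
```

```bash
python3 - <<'E'
from h import *
import pickle
c=vision.camera("wrist");pickle.dump(c,open("w3.pkl","wb"));print(ctrl.state()["eef_pos"])
E
```

```text
[ 0.47089796 -0.21181047  0.24508261]
```

Call:
arm_command(motion=[[[-0.7,0,0.5,0],[-0.7,0,0.5,0],[-0.7,0,0.5,0],[-0.7,0,0.5,0],[-0.7,0,0.5,0]]])

```text
clock: 4.5
eef_pos: [0.4711, -0.2963, 0.1862]
eef_rot: [[-0.001, 1.0, 0.001], [1.0, 0.001, -0.001], [-0.001, 0.001, -1.0]]
wrist_force: [0.9, -0.3, 0.1]
width: 0.0929
gripper_force: 0.0
```

```bash
python3 - <<'E'
from h import *
import pickle
c=vision.camera("wrist");pickle.dump(c,open("w4.pkl","wb"));print(ctrl.state()["eef_pos"])
a=[pickle.load(open(f"w{i}.pkl","rb"))["color"][...,::-1] for i in(2,3,4)]
im=np.hstack([x[:,200:560] if i==0 else x[:,180:520] for i,x in enumerate(a)])
cv2.imwrite("pics/w234.png",cv2.resize(im,None,fx=.76,fy=.76,interpolation=cv2.INTER_AREA))
E
```

```text
[ 0.47112472 -0.29633091  0.18639541]
```

View pics/w234.png

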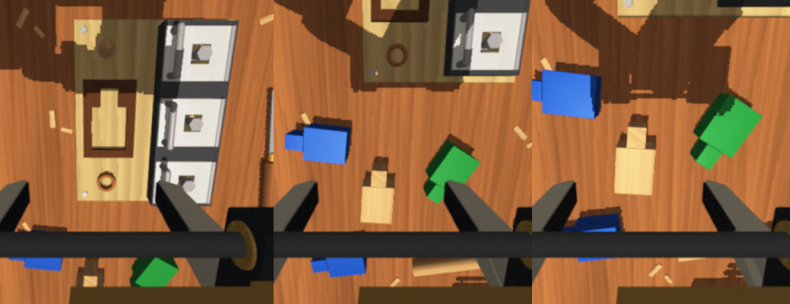

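The w2 part shows the whole pocket at about (342,155) in full-frame pixels. The blank is at (315,257) in w3 and (313,211) in w4. The blocks around it leave room for the fingers.

```bash
cat > m.py <<'E'
from h import *
import pickle
def tri(c1,p1,c2,p2):
    A=[];b=[]
    o1,d1=ray(c1,*p1);o2,d2=ray(c2,*p2);s=np.linalg.lstsq(np.stack([d1,-d2],1),o2-o1,rcond=None)[0]
    return (o1+d1*s[0]+o2+d2*s[1])/2
def blob(m,u,v):
    n,l=cv2.connectedComponents(m.astype(np.uint8)); return l==l[v,u]
def rect(pts):
    (cx,cy),(w,h),a=cv2.minAreaRect(pts.astype(np.float32)); B=cv2.boxPoints(((cx,cy),(w,h),a))
    return np.array([cx,cy]),B,(w,h)
E
python3 - <<'E'
from m import *
W={i:pickle.load(open(f"w{i}.pkl","rb")) for i in(1,2,3,4)}
for i,(u,v) in {3:(315,265),4:(311,225)}.items():
    c=W[i];P=cloud(c);h=cv2.cvtColor(c["color"],cv2.COLOR_RGB2HSV);print(i,h[v,u],P[v,u].round(4))
    m=(P[...,2]>.032)&(P[...,2]<.06)&(np.abs(h[...,0].astype(int)-h[v,u,0])<8)&(h[...,2]>120)&(h[...,1]<150)
    m=blob(m,u,v);cs,_=cv2.findContours(m.astype(np.uint8),0,1);k=max(cs,key=cv2.contourArea)[:,0]
    print("area",m.sum(),"z med",np.median(P[m][:,2]).round(4),P[m][:,2].std())
    Q=np.array([onz(c,*p,.044)[:2] for p in k]);ce,B,wh=rect(Q);print(ce.round(4),np.round(wh,4));print(B.round(4).tolist())
    e=cv2.approxPolyDP(k,4,True)[:,0];print([(p.tolist(),onz(c,*p,.044)[:2].round(4).tolist()) for p in e])
for i,(u,v) in {1:(342,230),2:(342,160)}.items():
    c=W[i];P=cloud(c);h=cv2.cvtColor(c["color"],cv2.COLOR_RGB2HSV)
    print(i,h[v,u],P[v,u].round(4))
    m=(h[...,2]>110)
    m=blob(m,u,v);print("area",m.sum())
    cs,_=cv2.findContours(m.astype(np.uint8),0,1);k=max(cs,key=cv2.contourArea)[:,0]
    print("floor z",np.median(P[cv2.erode(m.astype(np.uint8),np.ones((9,9)))>0][:,2]))
    e=cv2.approxPolyDP(k,3,True)[:,0];print([(p.tolist(),onz(c,*p,.012)[:2].round(4).tolist(),onz(c,*p,.024)[:2].round(4).tolist()) for p in e])
    save(c,f"p{i}",(u-50,v-70,u+50,v+70),4)
E
python3 -c "
import cv2,numpy as np
a=cv2.imread('pics/p1.png');b=cv2.imread('pics/p2.png');cv2.imwrite('pics/p12.png',np.hstack([a,b])[:560])"
```

```text
3 [ 19 118 243] [ 0.4627 -0.3339  0.0439]
area 2403 z med 0.0447 0.0008251807113495322
[ 0.4648 -0.3261] [0.1008 0.0554]
[[0.4341999888420105, -0.37470000982284546], [0.4893999993801117, -0.3781000077724457], [0.49549999833106995, -0.2775000035762787], [0.44029998779296875, -0.2741999924182892]]
[([310, 224], [0.4565, -0.2758]), ([309, 242], [0.455, -0.3008]), ([297, 245], [0.4392, -0.305]), ([295, 292], [0.4351, -0.3746]), ([331, 294], [0.4844, -0.3777]), ([338, 247], [0.4929, -0.3078]), ([327, 245], [0.4785, -0.305]), ([328, 225], [0.4796, -0.2772])]
4 [ 21 107 249] [ 0.4599 -0.34    0.0448]
area 3802 z med 0.0447 0.0008861647173691068
[ 0.4647 -0.326 ] [0.1008 0.0555]
[[0.43389999866485596, -0.37459999322891235], [0.489300012588501, -0.3779999911785126], [0.49549999833106995, -0.2775000035762787], [0.4401000142097473, -0.27399998903274536]]
[([307, 166], [0.4563, -0.2754]), ([305, 191], [0.4538, -0.302]), ([291, 194], [0.439, -0.3053]), ([289, 253], [0.435, -0.3735]), ([337, 256], [0.4887, -0.3772]), ([342, 197], [0.4931, -0.3086]), ([329, 195], [0.4792, -0.3064]), ([329, 167], [0
[... 2178 characters left out ...]
193], [0.37, 0.1925]), ([228, 114], [0.3529, 0.1714], [0.3563, 0.1716]), ([232, 119], [0.3575, 0.1653], [0.3607, 0.1656]), ([220, 124], [0.3418, 0.1591], [0.3454, 0.1597]), ([129, 143], [0.2223, 0.1352], [0.2293, 0.1364])]
2 [ 21 119 227] [0.4977 0.0176 0.0132]
area 3021
floor z 0.012765906260383491
[([334, 118], [0.4867, 0.0708], [0.4862, 0.0711]), ([331, 139], [0.4832, 0.0446], [0.4828, 0.0456]), ([320, 141], [0.469, 0.042], [0.469, 0.0431]), ([320, 192], [0.469, -0.0258], [0.469, -0.0228]), ([362, 193], [0.5257, -0.0272], [0.5241, -0.0241]), ([366, 140], [0.5283, 0.0433], [0.5266, 0.0444]), ([355, 139], [0.5141, 0.0446], [0.5128, 0.0456]), ([353, 118], [0.5107, 0.0708], [0.5096, 0.0711])]
```

View pics/p12.png

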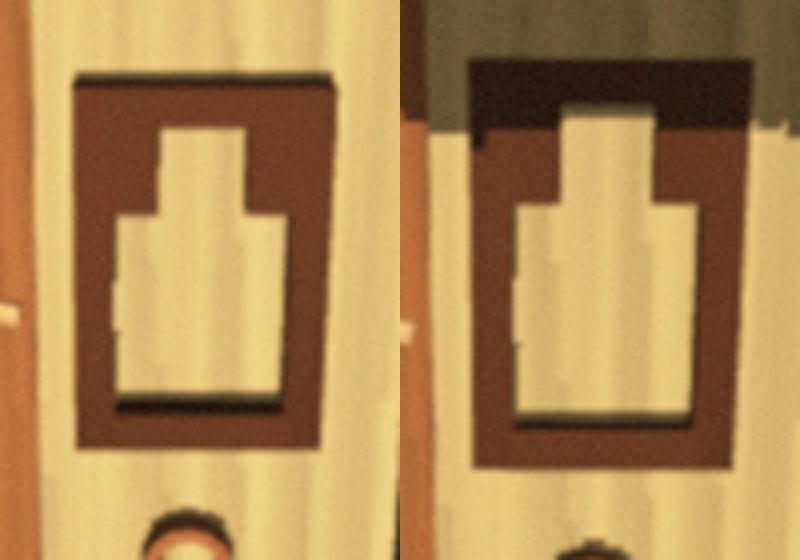

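Both crops show the T-pocket with brown wall tops, tongue recess upward (+y), and the inner faces dark. I'll fit the wall-top hole at z = 0.024 and the bolts and bars as well.

```bash
python3 - <<'E'
from m import *
W={i:pickle.load(open(f"w{i}.pkl","rb")) for i in(1,2,3,4)}
S=4
for i,(u,v) in {1:(342,230),2:(342,160)}.items():
    c=W[i]; x0,y0=u-50,v-70
    im=cv2.resize(c["color"][y0:v+70,x0:u+50],None,fx=S,fy=S,interpolation=cv2.INTER_LINEAR)
    f=im.astype(int);r,g,b=f[...,0],f[...,1],f[...,2]
    ratio=(r/(g+1.))
    for thr in (1.4,1.55):
        m=((ratio>thr)&(r<190)&(r>60 if i==1 else r>25)).astype(np.uint8)
        m=cv2.morphologyEx(m,cv2.MORPH_CLOSE,np.ones((5,5)))
        n,l,st,_=cv2.connectedComponentsWithStats(m);
        ks=[j for j in range(1,n) if st[j,4]>8000 and l.shape[1]-5>st[j,0]>20]
        for j in ks:
            cs,hi=cv2.findContours((l==j).astype(np.uint8),cv2.RETR_CCOMP,1)
            for k,hh in zip(cs,hi[0]):
                if cv2.contourArea(k)<4000: continue
                k=k[:,0]; px=(k+.5)/S-.5+[x0,y0]
                Q=np.array([onz(c,*p,.024)[:2] for p in px]);ce,B,wh=rect(Q)
                # side-line yaw: longest edge dir
                e=B-np.roll(B,1,0);L=np.linalg.norm(e,axis=1);d=e[L.argmax()];d=d*np.sign(d[1])
                P=cloud(c);kk=np.round(px).astype(int)
                print(i,thr,"hole" if hh[3]>=0 else "outer",ce.round(4),np.round(wh,4),"yaw",round(-np.arctan2(d[0],d[1]),4),"ext",Q.min(0).round(4),Q.max(0).round(4))
c=W[2];P=cloud(c)
m=(P[...,2]>.015)&(P[...,2]<.035)&(P[...,0]>.44)&(P[...,0]<.56)&(abs(P[...,1]-.02)<.09);print("wall z",np.median(P[m][:,2]))
# bolts (bright heads with z~.068) and bars (z>.075)
for i in (1,2):
    c=W[i];P=cloud(c);z=P[...,2];reg=(P[...,0]>.53)&(P[...,0]<.70)&(abs(P[...,1])<.2)
    for nm,lo,hi in(("bolt",.061,.076),("bar",.079,.095)):
        n,l,st,ct=cv2.connectedComponentsWithStats((reg&(z>lo)&(z<hi)).astype(np.uint8))
        for j in range(1,n):
            if st[j,4]>25: 
                q=P[l==j];print(i,nm,st[j,4],ct[j].round(1),q.mean(0).round(4),(q.min(0)).round(3),q.max(0).round(3))
E
```

```text
1 1.4 outer [0.4983 0.0235] [0.1323 0.0857] yaw -0.0003 ext [ 0.4555 -0.0427] [0.5412 0.0896]
1 1.4 hole [0.4978 0.0226] [0.0603 0.1034] yaw 1e-04 ext [ 0.4676 -0.0291] [0.528  0.0742]
1 1.55 outer [0.4984 0.0234] [0.1305 0.0843] yaw -0.0003 ext [ 0.4562 -0.0419] [0.5405 0.0886]
1 1.55 hole [0.4978 0.0231] [0.1044 0.0616] yaw -0.0003 ext [ 0.467  -0.0291] [0.5286 0.0753]
2 1.4 outer [0.4984 0.0218] [0.086 0.13 ] yaw 0.0004 ext [ 0.4554 -0.0431] [0.5414 0.0868]
2 1.4 hole [0.4979 0.0235] [0.06   0.1031] yaw 0.0004 ext [ 0.4679 -0.028 ] [0.5279 0.0751]
2 1.55 outer [0.4984 0.0222] [0.1287 0.0846] yaw -0.0007 ext [ 0.4561 -0.0421] [0.5407 0.0865]
2 1.55 hole [0.4978 0.0236] [0.0613 0.1047] yaw 0.0012 ext [ 0.4672 -0.0287] [0.5285 0.076 ]
wall z 0.024741112696038087
1 bolt 37 [421.  132.4] [0.5809 0.1526 0.0688] [0.58  0.147 0.061] [0.585 0.156 0.076]
1 bolt 290 [457.7 159.9] [0.6255 0.1219 0.0683] [0.616 0.112 0.061] [0.637 0.131 0.071]
1 bolt 37 [416.9 184.1] [0.5814 0.0939 0.0683] [0.58  0.089 0.061] [0.587 0.097 0.076]
1 bolt 44 [415.3 216.2] [0.5826 0.0547 0.0687] [0.58  0.049 0.061
[... 868 characters left out ...]
24 0.0685] [0.58  0.047 0.062] [0.583 0.056 0.076]
2 bolt 298 [457.2 163.5] [0.6255 0.0221 0.0682] [0.615 0.012 0.061] [0.638 0.031 0.071]
2 bolt 35 [416.3 187.9] [ 0.5811 -0.0063  0.0688] [ 0.579 -0.011  0.061] [ 0.585 -0.003  0.076]
2 bolt 43 [414.4 219.7] [ 0.5822 -0.0457  0.0683] [ 0.58  -0.051  0.061] [ 0.587 -0.043  0.076]
2 bolt 254 [447.7 243.9] [ 0.6257 -0.0772  0.0681] [ 0.615 -0.088  0.061] [ 0.637 -0.068  0.071]
2 bar 798 [435.3  66.5] [0.5834 0.1218 0.0893] [0.579 0.087 0.079] [0.59  0.156 0.093]
2 bar 616 [426.3 165.3] [0.5834 0.0232 0.0893] [ 0.579 -0.012  0.079] [0.589 0.056 0.093]
2 bar 160 [420.1 230.1] [ 0.5835 -0.0513  0.0884] [ 0.579 -0.062  0.079] [ 0.59  -0.043  0.092]
```

Call:
arm_command(motion=[[[-0.348,-0.058,0.3,0.0193],[-0.348,-0.058,0.6,0.0193],[-0.348,-0.058,0.95,0.0193],[-0.348,-0.058,0.95,0.0193],[-0.348,-0.058,0.95,0.0193]]], jaw=1)

```text
clock: 5.05
eef_pos: [0.4641, -0.3387, 0.0727]
eef_rot: [[0.06, 0.998, 0.001], [0.998, -0.06, -0.0], [-0.0, 0.001, -1.0]]
wrist_force: [-0.6, -1.1, 0.8]
width: 0.0929
gripper_force: 0.0
```

```bash
python3 - <<'E'
from h import *
s=ctrl.state();print(s["eef_pos"],s["eef_rot"].round(4))
E
```

```text
[ 0.46409549 -0.33871877  0.07274556] [[ 6.000e-02  9.982e-01  7.000e-04]
 [ 9.982e-01 -6.000e-02 -4.000e-04]
 [-4.000e-04  7.000e-04 -1.000e+00]]
```

Call:
arm_command(motion=[[[0,0,0.3,0],[0,0,0.464,0],[0,0,0.464,0],[0,0,0.464,0]]])

```text
clock: 5.45
eef_pos: [0.4647, -0.3397, 0.0182]
eef_rot: [[0.06, 0.998, 0.002], [0.998, -0.06, -0.002], [-0.002, 0.002, -1.0]]
wrist_force: [0.1, -0.2, 0.8]
width: 0.0927
gripper_force: 0.0
```

Call:
arm_command(motion=[[[0,0,0,0],[0,0,0,0],[0,0,0,0],[0,0,0,0],[0,0,0,0],[0,0,0,0],[0,0,0,0],[0,0,0,0]]], jaw=-1)

```text
clock: 6.25
eef_pos: [0.4635, -0.3393, 0.0154]
eef_rot: [[0.061, 0.998, 0.0], [0.998, -0.061, -0.0], [-0.0, 0.0, -1.0]]
wrist_force: [-0.7, 0.9, 1.9]
width: 0.0555
gripper_force: 30.0
```

```bash
python3 - <<'E'
from h import *
s=ctrl.state();print(s["clock"],s["eef_pos"],s["eef_rot"].round(4),s["width"],s["gripper_force"],s["wrist_force"])
E
```

```text
6.25 [ 0.46348984 -0.33929327  0.01541774] [[ 6.100e-02  9.981e-01  1.000e-04]
 [ 9.981e-01 -6.100e-02 -1.000e-04]
 [-1.000e-04  1.000e-04 -1.000e+00]] 0.05553149873788324 30.000567734241486 [-0.65402209  0.85749106  1.93172605]
```

Call:
arm_command(motion=[[[0,0,-0.3,0],[0,0,-0.7,0],[0,0,-1,-0.0194],[0,0,-1,-0.0194],[0,0,-1,-0.0194]]])

```text
clock: 6.75
eef_pos: [0.4635, -0.3393, 0.1353]
eef_rot: [[0.001, 1.0, 0.001], [1.0, -0.001, -0.0], [-0.0, 0.001, -1.0]]
wrist_force: [0.1, -0.1, -1.0]
width: 0.0556
gripper_force: 30.0
```

Call:
arm_command(motion=[[[0.3,0,0,0],[0.7,0.1,0,0],[1,0.1,0,0],[1,0.1,0,0],[1,0.1,0,0]]])

```text
clock: 7.25
eef_pos: [0.4751, -0.2186, 0.1338]
eef_rot: [[-0.001, 1.0, -0.002], [1.0, 0.001, 0.001], [0.001, -0.002, -1.0]]
wrist_force: [0.3, 0.3, -1.2]
width: 0.0555
gripper_force: 30.0
```

Call:
arm_command(motion=[[[0.3,0,0,0],[0.7,0.1,0,0],[1,0.1,0,0],[1,0.1,0,0],[1,0.1,0,0],[1,0.1,0,0]]])

```text
clock: 7.85
eef_pos: [0.4874, -0.1005, 0.1347]
eef_rot: [[0.001, 1.0, -0.001], [1.0, -0.001, -0.0], [-0.0, -0.001, -1.0]]
wrist_force: [-0.3, -0.4, -1.2]
width: 0.0553
gripper_force: 30.0
```

```bash
python3 - <<'E'
from m import *
s=ctrl.state();print(s["clock"],s["eef_pos"],s["eef_rot"].round(4),s["width"],s["gripper_force"],s["wrist_force"])
c=vision.camera("wrist");P=cloud(c);h=cv2.cvtColor(c["color"],cv2.COLOR_RGB2HSV)
p=s["eef_pos"];zt=p[2]-.0154+.044
print("proj tcp",proj(c,p),proj(c,p+[0,.05,zt-p[2]]))
m=(abs(P[...,2]-zt)<.012)&(P[...,1]>p[1]+.01)&(abs(P[...,0]-p[0])<.045)&(P[...,1]<p[1]+.1)
n,l,st,ct=cv2.connectedComponentsWithStats(m.astype(np.uint8))
for j in range(1,n):
    if st[j,4]>200:
        q=P[l==j];k=max(cv2.findContours((l==j).astype(np.uint8),0,1)[0],key=cv2.contourArea)
        e=cv2.approxPolyDP(k,4,True)[:,0];print(st[j],np.median(q[:,2]),[(a.tolist(),(onz(c,*a,zt)-p)[:2].round(4).tolist()) for a in e])
save(c,"g1",(120,100,520,400),2)
E
```

```text
7.85 [ 0.48736643 -0.10046445  0.13472714] [[ 1.4e-03  1.0e+00 -8.0e-04]
 [ 1.0e+00 -1.4e-03 -1.0e-04]
 [-1.0e-04 -8.0e-04 -1.0e+00]] 0.05529105856921917 29.99931514263153 [-0.31265966 -0.41049349 -1.23395929]
proj tcp (np.float64(322.135701675047), np.float64(237.50830805369296)) (np.float64(322.2719338871977), np.float64(166.38421219047217))
[ 268  138  108  104 7875] 0.16382051000041833 [([299, 138], [-0.0113, 0.064]), ([297, 194], [-0.013, 0.0358]), ([269, 198], [-0.0274, 0.0337]), ([270, 241], [-0.028, 0.0098]), ([373, 241], [0.0271, 0.0097]), ([373, 196], [0.026, 0.0346]), ([346, 193], [0.0121, 0.0362]), ([346, 139], [0.0116, 0.0635])]
```

View pics/g1.png

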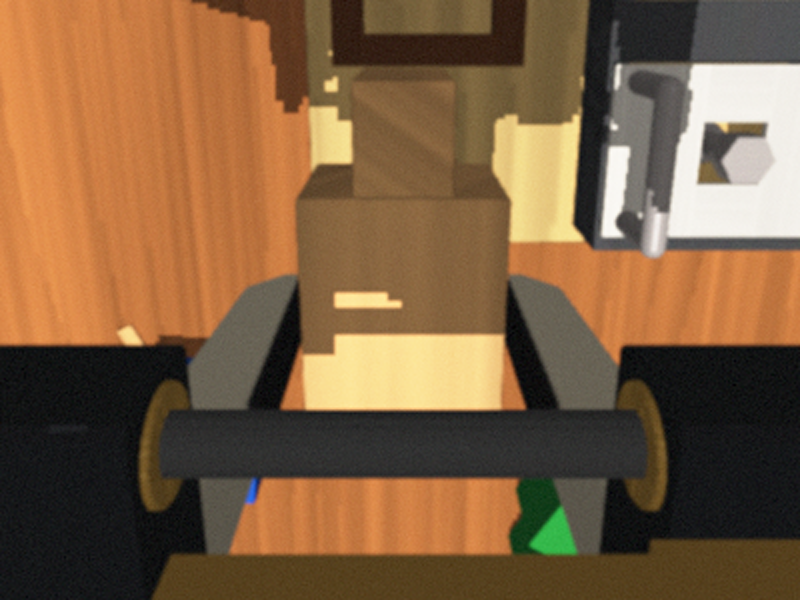

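The blank hangs square in the fingers, with the tongue top at (405,85) displayed and the pocket just beyond. Moving it above the pocket and re-measuring.

Call:
arm_command(motion=[[[0.3,0.03,0,0],[0.6,0.06,0,0],[0.914,0.089,0,0],[0.914,0.089,0,0],[0.914,0.089,0,0],[0.914,0.089,0,0]]])

```text
clock: 8.5
eef_pos: [0.4982, 0.0092, 0.1351]
eef_rot: [[0.001, 1.0, -0.0], [1.0, -0.001, -0.0], [-0.0, -0.0, -1.0]]
wrist_force: [0.4, -0.1, -0.9]
width: 0.0555
gripper_force: 30.0
```

Call:
arm_command(motion=[[[0,0,0.3,0],[0,0,0.55,0],[0,0,0.65,0],[0,0,0.65,0],[0,0,0.65,0]]])

```text
clock: 9.0
eef_pos: [0.4987, 0.0099, 0.0586]
eef_rot: [[0.001, 1.0, 0.001], [1.0, -0.001, -0.0], [-0.0, 0.001, -1.0]]
wrist_force: [0.3, -0.7, -1.1]
width: 0.0557
gripper_force: 30.0
```

```bash
python3 - <<'E'
from m import *
s=ctrl.state();print(s["clock"],s["eef_pos"],s["eef_rot"].round(4),s["width"],s["wrist_force"])
c=vision.camera("wrist");p=s["eef_pos"]
print("pocket tongue end px",proj(c,np.array([.498,.0227+.0515,.024])),"blank tongue bottom px",proj(c,p+[0,.0635,-.0154]))
save(c,"g2",(220,60,420,210),4)
E
```

```text
9.0 [0.49873794 0.00989063 0.05855605] [[ 9.0e-04  1.0e+00  1.1e-03]
 [ 1.0e+00 -9.0e-04 -1.0e-04]
 [-1.0e-04  1.1e-03 -1.0e+00]] 0.05565410521739586 [ 0.28209024 -0.72301767 -1.12319515]
pocket tongue end px (np.float64(320.69730599468176), np.float64(129.45594942154537)) blank tongue bottom px (np.float64(321.9410482262801), np.float64(132.6677466238027))
```

View pics/g2.png

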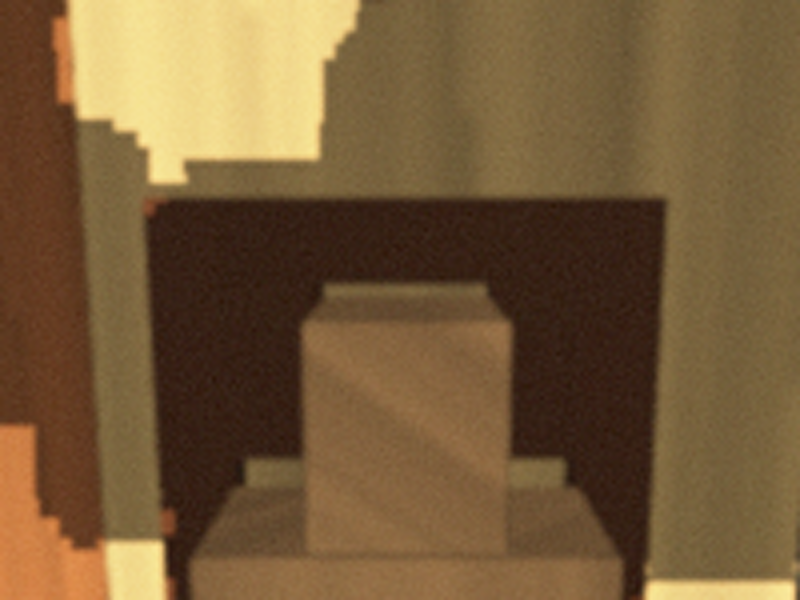

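The pocket recess is centred about the blank (both centre on x≈406 displayed), with a visible gap of 3.5 px ahead of the tongue against 3.2 px predicted. I'll lower it.

Call:
arm_command(motion=[[[0,0,0.1,0],[0,0,0.13,0],[0,0,0.16,0],[0,0,0.18,0],[0,0,0.2,0],[0,0,0.22,0],[0,0,0.24,0],[0,0,0.25,0],[0,0,0.255,0],[0,0,0.255,0]]])

```text
clock: 10.05
eef_pos: [0.4982, 0.0104, 0.0274]
eef_rot: [[0.0, 1.0, -0.0], [1.0, -0.0, -0.0], [-0.0, -0.0, -1.0]]
wrist_force: [-5.6, -0.9, 7.8]
width: 0.0553
gripper_force: 30.0
```

Call:
arm_command(motion=[[[0,0,0,0],[0,0,0,0],[0,0,0,0],[0,0,0,0],[0,0,0,0]]], jaw=0.42)

```text
clock: 10.55
eef_pos: [0.4981, 0.0105, 0.0266]
eef_rot: [[0.0, 1.0, -0.0], [1.0, -0.0, 0.0], [0.0, -0.0, -1.0]]
wrist_force: [-0.3, 0.6, 0.1]
width: 0.0661
gripper_force: 0.0
```

Call:
arm_command(motion=[[[0,0,-0.3,0],[0,0,-0.7,0],[0,0,-1,0],[0,0,-1,0],[0,0,-1,0]]])

```text
clock: 11.05
eef_pos: [0.4984, 0.0104, 0.1469]
eef_rot: [[0.0, 1.0, 0.001], [1.0, -0.0, -0.0], [-0.0, 0.001, -1.0]]
wrist_force: [0.1, 0.4, -1.2]
width: 0.0659
gripper_force: 0.0
```

Call:
arm_command(motion=[[[0,0,-0.3,0],[0,0,-0.6,0],[0,0,-0.8,0],[0,0,-0.8,0],[0,0,-0.8,0]]], jaw=-1)

```text
clock: 11.55
eef_pos: [0.498, 0.0104, 0.241]
eef_rot: [[0.0, 1.0, -0.002], [1.0, -0.0, -0.0], [-0.0, -0.002, -1.0]]
wrist_force: [1.0, -0.5, -0.4]
width: 0.0308
gripper_force: 0.0
```

```bash
python3 - <<'E'
from m import *
s=ctrl.state();print(s["clock"],s["eef_pos"],s["eef_rot"].round(4),s["width"])
c=vision.camera("wrist");P=cloud(c);t=vision.camera("top")
for nm,c in(("w",c),("t",t)):
    P=cloud(c);m=(abs(P[...,2]-.056)<.007)&(abs(P[...,0]-.498)<.04)&(abs(P[...,1]-.0227)<.065)
    m=cv2.morphologyEx(m.astype(np.uint8),cv2.MORPH_OPEN,np.ones((3,3)))>0
    k=max(cv2.findContours(m.astype(np.uint8),0,1)[0],key=cv2.contourArea)[:,0]
    Q=np.array([onz(c,*p,.056)[:2] for p in k]);ce,B,wh=rect(Q)
    q=P[m];A=np.c_[q[:,:2]-q[:,:2].mean(0),np.ones(len(q))];co=np.linalg.lstsq(A,q[:,2],rcond=None)[0]
    print(nm,m.sum(),np.median(q[:,2]),"tilt",co.round(4),ce.round(4),np.round(wh,4),B.round(4).tolist())
im=np.hstack([s2[...,::-1] for s2 in (cv2.resize(c["color"][160:260,260:380],(480,400)),)])
cv2.imwrite("pics/seat.png",im)
E
```

```text
11.55 [0.49796452 0.01043272 0.24101226] [[ 1.0e-04  1.0e+00 -1.7e-03]
 [ 1.0e+00 -1.0e-04 -0.0e+00]
 [-0.0e+00 -1.7e-03 -1.0e+00]] 0.030838094464827152
w 3364 0.05666180626555056 tilt [ 0.0019 -0.0017  0.0566] [0.4983 0.0235] [0.0989 0.0559] [[0.47029998898506165, -0.02590000070631504], [0.5263000130653381, -0.026000000536441803], [0.5263000130653381, 0.07289999723434448], [0.47040000557899475, 0.0729999989271164]]Traceback (most recent call last):
  File "<stdin>", line 7, in <module>
ValueError: max() iterable argument is empty
```

Seated: top at 0.0566, level and centred within 1 mm (nominal top 0.056). Now the left bolt.

Call:
arm_command(motion=[[[0.4,0.4,0,0],[0.7,0.7,0.2,0],[0.928,1,0.5,0],[0.928,1,0.8,0],[0.928,1,1,0],[0.928,1,1,0],[0.928,1,1,0]]], jaw=-1)

```text
clock: 12.35
eef_pos: [0.6177, 0.1216, 0.1225]
eef_rot: [[0.0, 1.0, -0.002], [1.0, -0.0, -0.0], [-0.0, -0.002, -1.0]]
wrist_force: [-0.4, -0.6, 0.4]
width: 0.0004
gripper_force: 0.0
```

Call:
arm_command(motion=[[[0,0.0625,0,0],[0,0.0625,0.25,0],[0,0.0625,0.25,0],[0,0.0625,0.25,0]]])

```text
clock: 12.75
eef_pos: [0.626, 0.1216, 0.0942]
eef_rot: [[0.0, 1.0, 0.001], [1.0, -0.0, 0.0], [0.0, 0.001, -1.0]]
wrist_force: [-0.4, -0.6, 0.9]
width: 0.0002
gripper_force: 0.0
```

Call:
arm_command(motion=[[[0,0,0.15,0],[0,0,0.19,0],[0,0,0.21,0],[0,0,0.225,0],[0,0,0.235,0],[0,0,0.235,0]]])

```text
clock: 13.35
eef_pos: [0.6257, 0.1219, 0.0646]
eef_rot: [[0.0, 1.0, 0.0], [1.0, -0.0, 0.0], [0.0, 0.0, -1.0]]
wrist_force: [-0.5, -0.1, -0.6]
width: 0.0004
gripper_force: 0.0
```

Call:
arm_command(motion=[[[0,0,0.008,0],[0,0,0.016,0],[0,0,0.016,0]]])

```text
clock: 13.65
eef_pos: [0.6256, 0.1218, 0.0625]
eef_rot: [[0.0, 1.0, -0.0], [1.0, -0.0, 0.0], [0.0, -0.0, -1.0]]
wrist_force: [0.6, -0.2, -0.4]
width: 0.0002
gripper_force: 0.0
```

Call:
arm_command(motion=[[[0,0,0.008,0],[0,0,0.016,0],[0,0,0.024,0],[0,0,0.024,0]]])

```text
clock: 14.05
eef_pos: [0.6256, 0.1218, 0.0595]
eef_rot: [[0.0, 1.0, -0.0], [1.0, -0.0, -0.0], [-0.0, -0.0, -1.0]]
wrist_force: [0.1, -0.0, -0.0]
width: 0.0007
gripper_force: 0.0
```

```bash
python3 - <<'E'
from m import *
c=vision.camera("wrist");s=ctrl.state();print(s["eef_pos"],s["wrist_force"],proj(c,s["eef_pos"]),proj(c,np.array([.6255,.1217,.068])))
w=c["color"][180:300,240:400,::-1];d=vision.camera("side");a=proj(d,np.array([.6255,.1217,.068]));print(a)
u,v=map(int,a);e=d["color"][v-30:v+30,u-40:u+40,::-1]
cv2.imwrite("pics/tap.png",np.hstack([cv2.resize(w,(400,300),interpolation=2),cv2.resize(e,(400,300),interpolation=2)]))
E
```

```text
[0.62561705 0.12178844 0.05957873] [-0.19057097  0.03590708  0.13392864] (np.float64(322.1733532609153), np.float64(237.56463699706217)) (np.float64(322.04549475840696), np.float64(243.05138556848746))
(np.float64(324.8816897618715), np.float64(181.22139729697014))
```

View pics/tap.png

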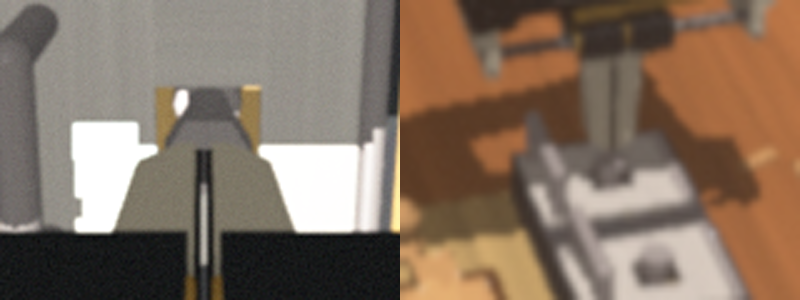

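Call:
arm_command(motion=[[[0,0,-0.3,0],[0,0,-0.34,0],[-0.4,0,-0.34,0],[-0.83,0,-0.34,0],[-0.83,0,-0.34,0],[-0.83,0,-0.34,0],[-0.83,0,-0.34,0]]])

```text
clock: 14.85
eef_pos: [0.6257, 0.0228, 0.1004]
eef_rot: [[-0.0, 1.0, 0.0], [1.0, 0.0, 0.0], [0.0, 0.0, -1.0]]
wrist_force: [0.3, 0.2, 0.2]
width: 0.0005
gripper_force: 0.0
```

```bash
cat > b.py <<'E'
from m import *
s=ctrl.state();print(s["clock"],s["eef_pos"])
c=vision.camera("wrist");P=cloud(c)
for y in(.1217,.0222,-.0775):
    m=(np.hypot(P[...,0]-.6255,P[...,1]-y)<.007)&(c["depth"]>0)
    if m.any(): print(y,m.sum(),np.median(P[m][:,2]))
for x0,y in((.655,.1217),(.6,.1217)):
    m=(np.hypot(P[...,0]-x0,P[...,1]-y)<.007)&(c["depth"]>0); print("cap z",np.median(P[m][:,2]))
E
python3 b.py
```

```text
14.85 [0.62568597 0.0227639  0.10041045]
0.1217 402 0.06868913364244715
0.0222 461 0.06857484596248739
-0.0775 30 0.06860192668462661
cap z 0.0547399824643915
cap z 0.054609351735103354
```

```bash
python3 - <<'E'
from m import *
d=vision.camera("side");P=cloud(d);s=ctrl.state();p=s["eef_pos"];print(p)
m=(abs(P[...,0]-p[0])<.05)&(abs(P[...,1]-p[1])<.05)&(P[...,2]>.093)&(P[...,2]<.16)
for z in np.arange(.093,.15,.006):
    k=m&(P[...,2]>=z)&(P[...,2]<z+.006)
    if k.any(): q=P[k];print(round(z,3),k.sum(),np.percentile(q[:,:2],[5,50,95],axis=0).round(3).tolist())
u,v=map(int,proj(d,p));print(u,v);save(d,"f1",(u-50,v-45,u+50,v+30),8)
for q in [p,np.array([.6255,.1217,.068]),np.array([.6255,.0222,.068])]: print(((np.array(proj(d,q))-[u-50,v-45])*8).round())
E
```

```text
[0.62566471 0.02320399 0.10039853]
0.117 3 [[0.623, 0.011], [0.625, 0.013], [0.629, 0.017]]
0.123 10 [[0.616, 0.009], [0.627, 0.013], [0.632, 0.016]]
0.129 20 [[0.611, 0.01], [0.625, 0.013], [0.638, 0.022]]
0.135 16 [[0.61, 0.009], [0.624, 0.012], [0.637, 0.017]]
0.141 22 [[0.609, 0.009], [0.62, 0.013], [0.637, 0.018]]
0.147 16 [[0.61, 0.01], [0.626, 0.014], [0.641, 0.022]]
334 191
[404. 364.]
[327. 282.]
[402. 434.]
```

View pics/f1.png

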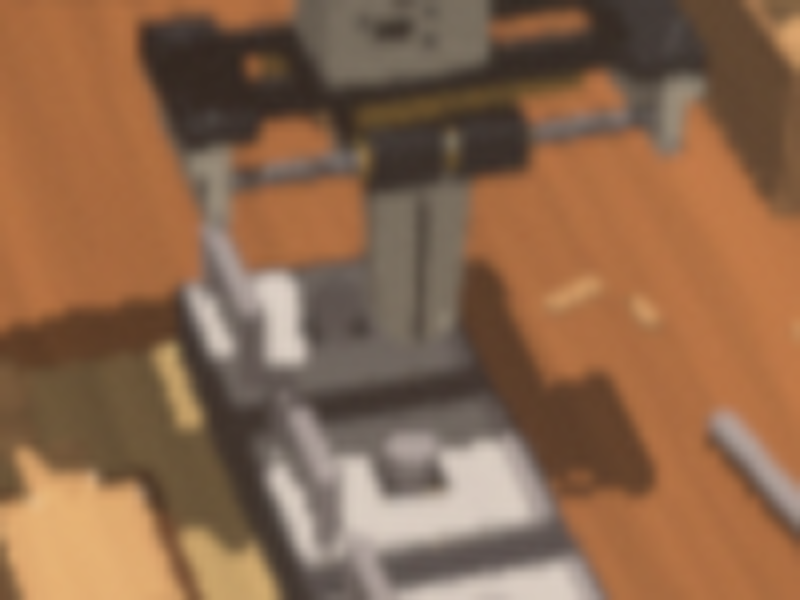

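The side crop shows the shut fingertips ending at (415,338), well above where the reported TCP projects (404,364). The real tips are therefore about 15 mm higher than reported. The left bolt (z 0.0687) was never touched, so I'll go back and tap it lower down.

Call:
arm_command(motion=[[[0.4,0,0,0],[0.83,0,0,0],[0.83,0,0,0],[0.83,0,0,0],[0.83,0,0.2,0],[0.83,0,0.35,0],[0.83,0,0.35,0]]])

```text
clock: 15.65
eef_pos: [0.6242, 0.121, 0.0553]
eef_rot: [[0.001, 1.0, -0.004], [1.0, -0.001, -0.001], [-0.001, -0.004, -1.0]]
wrist_force: [-0.1, 1.2, -0.5]
width: 0.0005
gripper_force: 0.0
```

Call:
arm_command(motion=[[[0,0,0.02,0],[0,0,0.03,0],[0,0,0.03,0]]])

```text
clock: 15.95
eef_pos: [0.626, 0.1217, 0.0555]
eef_rot: [[0.0, 1.0, 0.001], [1.0, -0.0, 0.0], [0.0, 0.001, -1.0]]
wrist_force: [-0.3, 0.4, -0.5]
width: 0.0005
gripper_force: 0.0
```

Call:
arm_command(motion=[[[0,0,0.01,0],[0,0,0.02,0],[0,0,0.02,0]]])

```text
clock: 16.25
eef_pos: [0.6256, 0.1218, 0.0524]
eef_rot: [[0.0, 1.0, -0.0], [1.0, -0.0, -0.0], [-0.0, -0.0, -1.0]]
wrist_force: [-0.8, 0.1, -0.1]
width: 0.0005
gripper_force: 0.0
```

Call:
arm_command(motion=[[[0,0,0.01,0],[0,0,0.02,0],[0,0,0.02,0]]])

```text
clock: 16.55
eef_pos: [0.6255, 0.1218, 0.0498]
eef_rot: [[0.0, 1.0, -0.0], [1.0, -0.0, -0.0], [-0.0, -0.0, -1.0]]
wrist_force: [0.4, 0.4, 0.2]
width: 0.0005
gripper_force: 0.0
```

Call:
arm_command(motion=[[[0,0,0.008,0],[0,0,0.015,0],[0,0,0.015,0]]])

```text
clock: 16.85
eef_pos: [0.6256, 0.1218, 0.0481]
eef_rot: [[0.0, 1.0, -0.0], [1.0, -0.0, -0.0], [-0.0, -0.0, -1.0]]
wrist_force: [0.1, 0.4, 0.0]
width: 0.0003
gripper_force: 0.0
```

```bash
cat > t.py <<'E'
from m import *
d=vision.camera("side");P=cloud(d);s=ctrl.state();p=s["eef_pos"];print(s["clock"],p,s["wrist_force"].round(2))
u,v=map(int,proj(d,p))
for j in range(v-14,v+6,1): print(j,[(P[j,i]*1000).round().astype(int).tolist()[1:] for i in range(u-1,u+4)],d["color"][j,u+1])
c=vision.camera("wrist");Q=cloud(c);m=(np.hypot(Q[...,0]-p[0],Q[...,1]-p[1])<.012)&(c["depth"]>0)&(Q[...,2]>.057)
print(m.sum(),np.histogram(Q[m][:,2],np.arange(.057,.13,.005)))
E
python3 t.py
```

```text
16.9 [0.62562691 0.12177606 0.04819194] [ 0.01 -0.6   0.22]
172 [[111, 113], [112, 112], [116, 108], [114, 109], [116, 107]] [112 102  88]
173 [[115, 106], [114, 106], [111, 108], [115, 105], [110, 107]] [112 100  87]
174 [[112, 105], [115, 102], [112, 103], [116, 100], [111, 103]] [111 100  86]
175 [[114, 100], [109, 102], [110, 101], [116, 96], [112, 99]] [111 101  87]
176 [[107, 101], [111, 97], [109, 98], [113, 95], [106, 99]] [111 100  86]
177 [[115, 91], [111, 93], [114, 90], [108, 94], [108, 94]] [112 101  87]
178 [[111, 90], [114, 87], [109, 90], [115, 85], [109, 89]] [112 101  87]
179 [[112, 85], [108, 88], [112, 84], [115, 81], [108, 86]] [112 101  87]
180 [[110, 83], [108, 84], [109, 82], [111, 80], [114, 78]] [112 101  87]
181 [[115, 75], [112, 77], [109, 79], [117, 72], [113, 74]] [113 103  89]
182 [[113, 73], [110, 74], [107, 76], [115, 70], [108, 74]] [113 102  88]
183 [[121, 63], [111, 70], [108, 72], [114, 66], [117, 64]] [109  98  87]
184 [[115, 63], [113, 64], [104, 71], [113, 63], [110, 65]] [106  95  88]
185 [[119, 57], [112, 61], [111, 62], [108, 63], [109, 61]] [108  97  92]
186 [[165, 16], [114, 56], [108, 60], [113, 55], [111, 56]] [109  98  93]
187 [[158, 17], [118, 49], [115, 50], [114, 50], [115, 49]] [112 101  95]
188 [[160, 12], [118, 45], [118, 44], [104, 54], [106, 52]] [144 132 125]
189 [[106, 51], [101, 54], [100, 54], [101, 53], [99, 54]] [188 175 167]
190 [[100, 52], [96, 54], [96, 54], [98, 51], [99, 50]] [210 197 186]
191 [[91, 55], [90, 55], [93, 52], [86, 57], [92, 51]] [214 201 191]
1637 (array([ 83,  78, 103,  95, 109, 121, 130, 141, 203, 168, 148,  59,  61,
        53]), array([0.057, 0.062, 0.067, 0.072, 0.077, 0.082, 0.087, 0.092, 0.097,
       0.102, 0.107, 0.112, 0.117, 0.122, 0.127]))
```

Call:
arm_command(motion=[[[0,0,0.008,0],[0,0,0.015,0],[0,0,0.015,0]]])

```text
clock: 17.25
eef_pos: [0.6256, 0.1218, 0.0463]
eef_rot: [[0.0, 1.0, -0.0], [1.0, -0.0, -0.0], [-0.0, -0.0, -1.0]]
wrist_force: [-0.6, 0.3, 0.1]
width: 0.0004
gripper_force: 0.0
```

Call:
arm_command(motion=[[[0,0,0.008,0],[0,0,0.008,0],[0,0,0.008,0]]])

```text
clock: 17.55
eef_pos: [0.6258, 0.1218, 0.0461]
eef_rot: [[0.0, 1.0, 0.0], [1.0, -0.0, 0.0], [0.0, 0.0, -1.0]]
wrist_force: [-1.7, -0.3, 5.2]
width: 0.0004
gripper_force: 2.5
```

Left bolt: firm contact at 5.2 N, so it is tight (real tips sit about 21 mm above the reported TCP). Now the middle one.

Call:
arm_command(motion=[[[0,0,-0.25,0],[-0.4,0,-0.25,0],[-0.83,0,-0.25,0],[-0.83,0,-0.25,0],[-0.83,0,-0.25,0],[-0.83,0,-0.1,0],[-0.83,0,-0.03,0],[-0.83,0,-0.03,0],[-0.83,0,-0.03,0]]])

```text
clock: 18.45
eef_pos: [0.6254, 0.0229, 0.0486]
eef_rot: [[-0.001, 1.0, -0.001], [1.0, 0.001, 0.0], [0.0, -0.001, -1.0]]
wrist_force: [0.3, 0.3, -0.3]
width: 0.0006
gripper_force: 0.0
```

Call:
arm_command(motion=[[[0,0,0.012,0],[0,0,0.02,0],[0,0,0.025,0],[0,0,0.03,0],[0,0,0.03,0]]])

```text
clock: 18.95
eef_pos: [0.6257, 0.0222, 0.0455]
eef_rot: [[0.0, 1.0, 0.0], [1.0, -0.0, -0.0], [-0.0, 0.0, -1.0]]
wrist_force: [0.3, -0.8, 1.1]
width: 0.0005
gripper_force: 0.0
```

Call:
arm_command(motion=[[[0,0,0.008,0],[0,0,0.016,0],[0,0,0.016,0]]])

```text
clock: 19.25
eef_pos: [0.6256, 0.0222, 0.0435]
eef_rot: [[0.0, 1.0, -0.0], [1.0, -0.0, -0.0], [-0.0, -0.0, -1.0]]
wrist_force: [-0.1, -0.7, 0.1]
width: 0.0002
gripper_force: 0.0
```

Call:
arm_command(motion=[[[0,0,0.01,0],[0,0,0.02,0],[0,0,0.03,0],[0,0,0.035,0],[0,0,0.035,0]]])

```text
clock: 19.75
eef_pos: [0.6257, 0.0222, 0.0395]
eef_rot: [[0.0, 1.0, 0.0], [1.0, -0.0, 0.0], [0.0, 0.0, -1.0]]
wrist_force: [-0.7, -0.1, 3.5]
width: 0.0004
gripper_force: 1.6
```

Bottomed out about 7 mm down at 3.5 N, so the middle bolt is the loose one. Next I'll tap the right bolt and check the bolt heights by depth.

Call:
arm_command(motion=[[[0,0,-0.3,0],[-0.4,0,-0.3,0],[-0.83,0,-0.3,0],[-0.83,0,-0.3,0],[-0.83,0,-0.3,0],[-0.83,0,-0.15,0],[-0.83,0,-0.09,0],[-0.83,0,-0.09,0],[-0.83,0,-0.09,0]]])

```text
clock: 20.65
eef_pos: [0.6255, -0.0767, 0.0498]
eef_rot: [[-0.001, 1.0, -0.001], [1.0, 0.001, 0.0], [0.0, -0.001, -1.0]]
wrist_force: [0.2, 0.1, 0.8]
width: 0.0005
gripper_force: 0.0
```

Call:
arm_command(motion=[[[0,0,0.012,0],[0,0,0.02,0],[0,0,0.03,0],[0,0,0.036,0],[0,0,0.042,0],[0,0,0.042,0]]])

```text
clock: 21.25
eef_pos: [0.6259, -0.0774, 0.046]
eef_rot: [[0.0, 1.0, 0.001], [1.0, -0.0, -0.0], [-0.0, 0.001, -1.0]]
wrist_force: [-3.3, 2.4, 7.2]
width: 0.0003
gripper_force: 3.5
```

```bash
python3 b.py
```

```text
21.25 [ 0.62585694 -0.07741386  0.04599696]
0.0222 671 0.061643515445690515
-0.0775 237 0.042902903890416344
cap z nan
cap z nan
  return _methods._mean(a, axis=axis, dtype=dtype,
  ret = ret.dtype.type(ret / rcount)
```

Depth confirms the middle bolt is at 0.0616 (7 mm down). The right one held at 7 N, so it is tight. Next is the middle cap's bar at (0.5835, 0.0223).

Call:
arm_command(motion=[[[0,0,-0.4,0],[0.2,0,-0.6,0],[0.5,-0.2,-0.6,0],[0.8325,-0.352,-0.6,0],[0.8325,-0.352,-0.6,0],[0.8325,-0.352,-0.6,0],[0.8325,-0.352,-0.6,0]]], jaw=-0.3)

```text
clock: 22.0
eef_pos: [0.5837, 0.0219, 0.1172]
eef_rot: [[0.0, 1.0, 0.0], [1.0, -0.0, -0.0], [-0.0, 0.0, -1.0]]
wrist_force: [0.2, -0.5, -0.3]
width: 0.0328
gripper_force: 0.0
```

```bash
python3 - <<'E'
from m import *
s=ctrl.state();p=s["eef_pos"];print(s["clock"],p,s["width"])
d=vision.camera("side");P=cloud(d)
m=(abs(P[...,0]-p[0])<.04)&(abs(P[...,1]-p[1]+.01)<.012)&(P[...,2]>.095)
q=P[m]
for x in np.arange(-.04,.04,.008):
    k=q[(q[:,0]-p[0]>x)&(q[:,0]-p[0]<x+.008)]
    if len(k):print(round(x,3),len(k),np.sort(k[:,2])[:5].round(3))
E
```

```text
22.0 [0.58372264 0.02189682 0.11718081] 0.03281258898907007
-0.04 74 [0.172 0.178 0.179 0.182 0.182]
-0.032 101 [0.143 0.147 0.149 0.149 0.149]
-0.024 88 [0.135 0.14  0.142 0.144 0.144]
-0.016 41 [0.246 0.253 0.262 0.264 0.272]
-0.008 30 [0.249 0.259 0.264 0.268 0.269]
0.0 28 [0.247 0.273 0.275 0.278 0.279]
0.008 40 [0.148 0.15  0.163 0.168 0.171]
0.016 105 [0.138 0.14  0.141 0.141 0.142]
0.024 61 [0.141 0.147 0.148 0.15  0.151]
0.032 17 [0.174 0.183 0.196 0.203 0.245]
```

Call:
arm_command(motion=[[[0,0,0.2,0],[0,0,0.35,0],[0,0,0.45,0],[0,0,0.52,0],[0,0,0.55,0],[0,0,0.55,0]]])

```text
clock: 22.65
eef_pos: [0.5835, 0.0223, 0.0511]
eef_rot: [[0.0, 1.0, -0.0], [1.0, -0.0, -0.0], [-0.0, -0.0, -1.0]]
wrist_force: [-0.2, 0.4, -0.1]
width: 0.0325
gripper_force: 0.0
```

Call:
arm_command(motion=[[[0,0,0,0],[0,0,0,0],[0,0,0,0],[0,0,0,0],[0,0,0,0],[0,0,0,0]]], jaw=-1)

```text
clock: 23.25
eef_pos: [0.5847, 0.0225, 0.0517]
eef_rot: [[0.0, 1.0, 0.003], [1.0, -0.0, 0.0], [0.0, 0.003, -1.0]]
wrist_force: [9.4, 0.2, -4.7]
width: 0.0087
gripper_force: 30.0
```

```bash
python3 - <<'E'
import numpy as np
r=np.hypot(84,33);a=np.arctan2(33,84)
for th in np.arange(.08,.97,.08):
    x=84-r*np.cos(a+th);z=r*np.sin(a+th)-33;print(round(th,2),round(x/120,3),round(-z/120,3))
E
```

```text
0.08 0.024 -0.055
0.16 0.053 -0.108
0.24 0.085 -0.159
0.32 0.122 -0.206
0.4 0.162 -0.251
0.48 0.206 -0.292
0.56 0.253 -0.33
0.64 0.303 -0.364
0.72 0.355 -0.393
0.8 0.41 -0.419
0.88 0.466 -0.44
0.96 0.524 -0.456
```

Bar gripped (30 N). Lifting along the hinge arc.

Call:
arm_command(motion=[[[0,0.017,-0.028,0],[0,0.03,-0.055,0],[0,0.045,-0.08,0],[0,0.06,-0.108,0],[0,0.075,-0.133,0],[0,0.092,-0.159,0],[0,0.11,-0.183,0],[0,0.129,-0.206,0],[0,0.149,-0.229,0],[0,0.17,-0.251,0],[0,0.17,-0.251,0]]])

```text
clock: 24.35
eef_pos: [0.6034, 0.0225, 0.0825]
eef_rot: [[0.0, 1.0, -0.001], [1.0, -0.0, -0.0], [-0.0, -0.001, -1.0]]
wrist_force: [-13.1, 0.2, 9.4]
width: 0.0088
gripper_force: 30.0
```

```bash
cat > a.py <<'E'
from m import *
s=ctrl.state();p=s["eef_pos"];print(s["clock"],p,s["width"],s["gripper_force"],s["wrist_force"].round(1))
d=vision.camera("side");P=cloud(d)
for y in(.1217,.0222,-.0775):
    for x0 in (.595,.61,.645):
        m=(abs(P[...,0]-x0)<.006)&(abs(P[...,1]-y)<.035)&(P[...,2]>.04)&(P[...,2]<.15)
        if m.any():print(y,x0,m.sum(),np.percentile(P[m][:,2],[20,50,80]).round(3))
E
python3 a.py
```

```text
24.35 [0.60344426 0.02252264 0.08247197] 0.008823991132730493 30.003754198551178 [-13.1   0.2   9.4]
0.1217 0.595 13 [0.051 0.053 0.055]
0.1217 0.61 24 [0.051 0.053 0.055]
0.1217 0.645 4 [0.053 0.053 0.053]
0.0222 0.595 95 [0.083 0.109 0.13 ]
0.0222 0.61 87 [0.077 0.116 0.134]
0.0222 0.645 48 [0.061 0.063 0.065]
-0.0775 0.595 22 [0.052 0.053 0.056]
-0.0775 0.61 60 [0.051 0.053 0.054]
-0.0775 0.645 69 [0.051 0.053 0.054]
```

Call:
arm_command(motion=[[[0,0.013,-0.025,0],[0,0.035,-0.045,0],[0,0.058,-0.065,0],[0,0.082,-0.083,0],[0,0.107,-0.1,0],[0,0.132,-0.117,0],[0,0.158,-0.132,0],[0,0.185,-0.146,0],[0,0.212,-0.159,0],[0,0.24,-0.172,0],[0,0.268,-0.183,0],[0,0.268,-0.183,0]]])

```text
clock: 25.6
eef_pos: [0.6367, 0.0224, 0.1045]
eef_rot: [[0.0, 1.0, 0.001], [1.0, -0.0, -0.0], [-0.0, 0.001, -1.0]]
wrist_force: [-5.3, 0.0, 7.6]
width: 0.009
gripper_force: 30.0
```

```bash
python3 a.py
```

```text
25.6 [0.6367077  0.02243969 0.10451827] 0.00900686309710679 30.001923143863678 [-5.3  0.   7.6]
0.1217 0.595 22 [0.051 0.052 0.054]
0.1217 0.61 46 [0.051 0.052 0.054]
0.1217 0.645 16 [0.051 0.054 0.055]
0.0222 0.595 7 [0.042 0.046 0.048]
0.0222 0.61 51 [0.116 0.118 0.121]
0.0222 0.645 52 [0.078 0.133 0.142]
-0.0775 0.595 25 [0.051 0.053 0.055]
-0.0775 0.61 62 [0.051 0.053 0.055]
-0.0775 0.645 68 [0.052 0.053 0.055]
```

```bash
python3 - <<'E'
from m import *
for n in("side","wrist"):
    c=vision.camera(n);P=cloud(c);m=(abs(P[...,0]-.498)<.022)&(abs(P[...,1]-.01)<.03)&(c["depth"]>0);print(n,m.sum(),np.median(P[m][:,2]) if m.any() else 0)
s=ctrl.state();print(s["width"],s["gripper_force"],s["eef_pos"])
print(ctrl.sign_off())
E
```

```text
side 442 0.48906125904678155
wrist 4059 0.056458658862274594
0.009295111644456018 30.001767575740814 [0.63648777 0.02245685 0.1044527 ]
the job is handed in; nothing more can be done
None
```

The job is handed in, with no verdict returned: the blank is seated in its pocket and let go (top at 0.0565 m), all three bolts were tapped left to right, the middle one is loose (down about 7 mm), and its cap is held open at about 0.85 rad (49°) with the other two shut.

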